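# Nest the tip box in the corner fence

### The arm

A 6-joint arm with a two-finger parallel gripper is mounted at the origin on a cart in front of the work surface, level with it; the furniture and walls round the work are solid. World frame = base frame: x ahead of the robot, y to its left, z up, the work surface at z = 0. Lengths are in m, angles in degrees, forces in N, time in s.
With the tool pointing down it reaches from about 0.25 to 0.725 m from the base axis. Payload 4 kg.
Tool frame: the origin (TCP) lies at the very end of the fingers, on their centre line; the grasp point (between the pads) lies 19 mm behind it; z points along the fingers, x is the direction in which the jaws open and shut, and the axes are right-handed (so a half turn about z gives the same grasp; the last joint's range is limited). The gripper opens to 85 mm and grips with 20 to 120 N. Pads are 22 mm wide; open, the fingers measure 114 mm over their backs; the gripper's body (76 mm by 85 mm) begins 54 mm behind the grasp point. The pads swing forward as they close: fully open they stand 13 mm farther back than shut.
Start: joints at [-69.442, 13.785, 0.286, 76.501, 0, 90], TCP at [0.176, -0.468, 0.231] pointing down, gripper open.
Joint ranges: [-155.79, 155.79], [-60.16, 107.12], [-62.33, 73.08], [-114, 123.19], [-81.49, 82.49], [-180, 180]. Speed limits (degrees/s): [159.86, 159.86, 180, 180, 180, 180].

### API

Orientations are given as [roll, pitch, yaw] about the fixed x, y, z axes, in that order (R = Rz(yaw) Ry(pitch) Rx(roll)).
In Python, from bench import readout, camera, finish_job, find_in, regions_of, tip_of gives the robot as it stands.
- The arm moves only by the tool apply_moves, never from a script. Its argument "targets" is text: rows parted by semicolons, each of 7 numbers parted by spaces: the shift along the tool's x, y, z in mm, then the turn, a rotation vector about the tool's x, y, z in rad, then the opening, from 0 (shut) to 1 (fully open). A call has exactly 5 rows; each row shifts and turns the commanded pose from where the row before left it, along the tool's axes as they then stand; what a row does not reach is not made up. A row lasts 1/10 s, in which the tool goes at most 50 mm and 8.59 degrees, less where a joint would pass 70% of its speed; a pose out of reach is approached as far as the arm can. A call with a gripper value outside its range is refused whole. The fingers move at their own pace and stop on an object; "newtons" is the grip in N (left out, the last holds). Time passes only in rows, so rows that do not move let the fingers close, or fill a call up. It gives the time, the measured TCP pose, the force and the opening at its end, in the units of the state.
- readout.sense(): the state, without advancing time (a new reading comes with each control period).
- camera(name): name is "side" or "top" or "wrist"; returns a dict with "frame" (420x560x3 uint8, blue, green, red), "range_z" (420x560 float32, m along the optical axis (not along the pixel's ray), 0 where there is no reading), "vfov" (degrees; the focal length in pixels is half the picture's height over the tangent of half this angle, whatever the lens; pixels are square), "cx", "cy" (the principal point, pixels), "dist" ([k1, k2, p1, p2, k3] as OpenCV has them; the pictures are not rectified), "R" (3x3) and "t" (3): a world point X has camera coordinates R X + t; the wrist camera has in their place "T_tool_cam" (4x4, takes a point from camera to tool coordinates, whose origin is the TCP and whose axes are the tool frame's). Camera axes: x right, y down, z forward; pixel columns grow to the right and rows downward; lengths in m; the calibration is good to about 2 mm. A picture is of the moment at which its call begins: read the wrist's pose just before it.
- finish_job(): hands the job in, once; it reports no verdict.
Trained networks look in the newest picture that a camera, given by its name, has taken for a name from the list of things; names that differ only in an ending like _2 or _b are one class to them, and where a whole thing is asked for, a point or a joint stands for the part that bears it (a point fixed in the world has none). Each returns a list of dicts, best first, with "p" (0 to 1); they miss things now and then, are a little off and sometimes report something else, mostly with a low value. They report only what shows in the picture. A call takes as long as a camera call. They do not tell look-alikes from the thing itself.
- find_in(camera, query): "centre" ([column, row] in pixels, amid what is visible of it).
- regions_of(camera, query): "mask" (420x560 bool, what is visible of it) and "centre" ([column, row] in pixels, amid what is visible of it).
- tip_of(camera, query): "centre" ([column, row] in pixels: a listed point, or the origin of a listed thing).
The state is a dict: "time_s": time; "joints": joint angles; "qd": joint speeds; "tau": joint torques, N m; "position": TCP position; "orientation": TCP orientation; "ft_force": force on the tool from outside, world axes, zero at the start; "ft_torque": the same for the moment, N m; "grip_width": finger opening in m.
Only numpy, scipy, OpenCV 4.12 (cv2) and the standard library are available. Lean on these libraries where they do the work, as an engineer would, in place of code of your own. Each camera call takes 0.05 s, during which the arm holds its last target.

### The job

Slide the yellow pipette-tip box along the bench into the inner corner of the L-shaped aluminium fence, so that it sits square and flush: one long side against the long rail and one short end against the short stop. Keep it standing on the bench, do not lift it, leave the blue tip box where it stands, and let go at the end.

Things in the scene. Friction and masses are not known exactly. Their poses are not given: they have to be found in the camera images.
- yellow_box: Tip box to move: yellow base, clear lid (stays shut), 0.11-0.23 kg, loose. Base 66 (x) x 118 (y) x 46 high; the lid stands out 1 mm all round: 68 x 120, 68 high in all. Origin: centre of underside; x across the width, y along the length, z up. At the start its length lies within 15 degrees of the long rail's direction and it stands 4 cm or more clear of the rail.
- blue_box: Bystander of the same shape, size and frame, with a blue base; leave it alone. The two boxes swap places from run to run: one stands in front of the corner, one farther left before the long rail. Between the rail and the box in front of the corner there is room for a box to slide along the rail.
- fence: Fixed aluminium L, 20 high, walls 16 thick, yaw 0 to 12 degrees. Origin: inner corner, bench height; x away from the robot, y left along the long rail. Rail's inner face: x=0, y 0 to 390. Stop's inner face: y=0, x -110 to 0. Box fully home: its origin at x=-33, y=+59 mm in this frame, axes parallel. Feet with black screws (18 high) on the outer sides only; inside is bare bench.
There are look-alikes about, which are no part of the job. Leave any orange look-alike of the yellow_box alone.

How it is judged:
By the outcome, as a careful person would: the job done as asked, in the order asked, and still so for the second after the job is handed in, with the robot touching nothing.
It also fails if it takes over 48 s, if anything falls off the work surface, if the arm or the gripper's body presses on something with over 40 N, if the wrist force passes 120 N, or if a joint passes its speed limit or range.

## Working session

There is one attempt and no reset: what is moved stays moved. The work goes in short steps, Python scripts to look and compute and a tool call to move; the robot and the scene stay as the last step left them, time stands still between calls to the robot, and variables do not carry over. Pictures are saved under pics/ and viewed, and the job is handed in when it is done.

Besides the shell and the picture viewer there is one more tool, called after ">>>" by a JSON object that holds its "fn" and its "kwargs", one argument or row to a line. apply_moves: Moves the arm, as the interface text tells. Its arguments: {"type":"object","properties":{"targets":{"type":"string"},"newtons":{"type":"number"}},"required":["targets"]}

```bash
mkdir -p pics; ls; python3 - <<'E'
from bench import *
import cv2
s=readout.sense();print({k:s[k] for k in('time_s','position','orientation','ft_force','grip_width')})
for n in('top','side'):
    c=camera(n);cv2.imwrite(f'pics/{n}0.png',c['frame']);print(n,c['vfov'],c['cx'],c['cy'],c['dist'],c['R'],c['t'])
    for q in('yellow_box','blue_box','fence'):
        print(q,[(d['p'],d['centre'],int(d['mask'].sum())) for d in regions_of(n,q)])
    print(tip_of(n,'fence'))
E
```

```text
pics
{'time_s': 0.0, 'position': array([ 0.17533952, -0.46758004,  0.23040584]), 'orientation': array([-1.79999574e+02,  1.20500120e-01, -6.94450852e+01]), 'ft_force': array([ 0.4737219 ,  0.18595227, -1.05094103]), 'grip_width': 0.08574692228565592}
top 50.311579335420106 292.5711977312272 209.1437530104893 [-0.08781676  0.          0.          0.          0.        ] [[ 0.0285444  -0.9990828  -0.03191838]
 [-0.99003325 -0.02385153 -0.13879937]
 [ 0.13791076  0.0355622  -0.98980602]] [0.25309874 0.46556994 0.81274223]
yellow_box [(0.72, [328.9, 294.3], 2612)]
blue_box [(0.64, [348.9, 201.7], 2615)]
fence [(0.94, [342.3, 133.2], 3609)]
[{'centre': [392.1, 125.4], 'p': 0.85}]
side 55.02531321648993 281.1699494753777 212.54032555355417 [-0.03318851  0.          0.          0.          0.        ] [[-0.90872021 -0.41677096 -0.02301183]
 [-0.17849658  0.43784339 -0.88115387]
 [ 0.37731492 -0.79661479 -0.47226933]] [ 0.54920772 -0.00214722  0.87853591]
yellow_box [(0.96, [376.9, 214.8], 2804), (0.72, [277.4, 235.8], 2830)]
blue_box [(0.75, [307.4, 187.4], 1405)]
fence [(0.58, [231.1, 211.1], 1594)]
[{'centre': [259.9, 180.5], 'p': 0.75}]
```

View pics/top0.png

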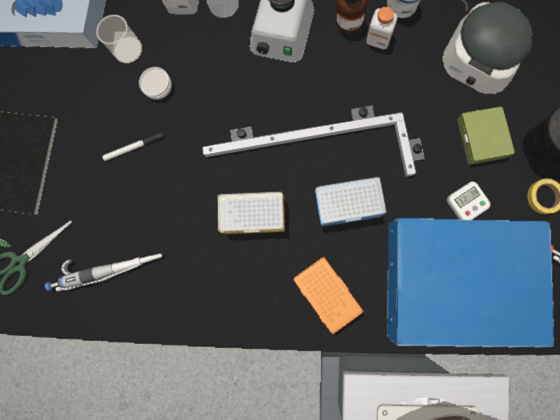

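View pics/side0.png

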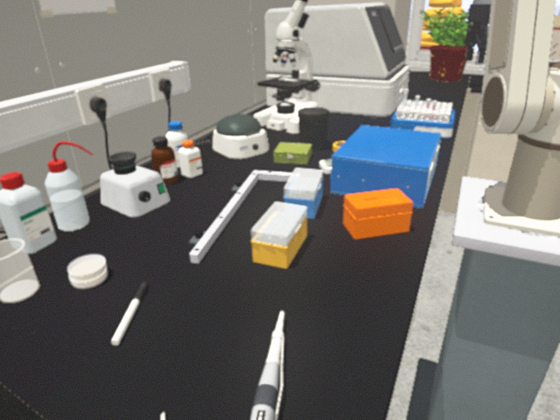

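Candidates for the yellow box:
- Top (251,213) / side (280,235): yellow base with a clear lid.
- Top (328,294) / side (377,214): all orange, so the look-alike.
- Top (350,200): the blue box.

I choose the one at (251,213).

```bash
cat > h.py <<'E'
import numpy as np,cv2
from bench import *
def world(c):
    h,w=c['range_z'].shape;f=h/2/np.tan(np.radians(c['vfov']/2))
    K=np.array([[f,0,c['cx']],[0,f,c['cy']],[0,0,1.]])
    g=np.stack(np.meshgrid(np.arange(w),np.arange(h)),-1).reshape(-1,1,2).astype(float)
    u=cv2.undistortPoints(g,K,np.array(c['dist'])).reshape(h,w,2)
    z=c['range_z'];P=np.dstack([u[...,0]*z,u[...,1]*z,z])
    return (P-c['t'])@c['R']   # R^T (P-t)
def rect(W,z,box,lo,hi):
    x0,x1,y0,y1=box
    m=(z>0)&(W[...,2]>lo)&(W[...,2]<hi)
    mm=np.zeros_like(m);mm[y0:y1,x0:x1]=1;m&=mm
    p=W[m];r=cv2.minAreaRect((p[:,:2]*1000).astype(np.float32))
    return m,p,r
def lineup(r):
    (cx,cy),(a,b),t=r
    return dict(c=(round(cx,1),round(cy,1)),size=(round(a,1),round(b,1)),ang=round(t,2))
E
python3 - <<'E'
from h import *
c=camera('top');W=world(c);z=c['range_z']
cv2.imwrite('pics/crop.png',cv2.resize(c['frame'][100:350,190:430],None,fx=2.3,fy=2.3))
for n,b in(('yellow',(205,300,180,245)),('blue',(305,395,170,235)),('orange',(285,370,250,340))):
    m,p,r=rect(W,z,b,.055,.085);print(n,m.sum(),np.median(p[:,2]),lineup(r))
    m,p,r=rect(W,z,b,.015,.085);print(n,m.sum(),lineup(r))
print('bench z',np.median(W[240:260,200:290,2]))
m,p,r=rect(W,z,(195,395,110,160),.012,.028);print('rail',np.median(p[:,2]),lineup(r))
for k in range(200,420,10):
    mm=m[:,k];print(k,[np.round(W[i,k],3).tolist() for i in np.where(mm)[0][[0,-1]]] if mm.any() else None)
m,p,r=rect(W,z,(385,425,140,180),.012,.028);print('stop',np.median(p[:,2]),lineup(r))
for k in range(140,180,5):
    mm=m[k];print(k,[np.round(W[k,i],3).tolist() for i in np.where(mm)[0][[0,-1]]] if mm.any() else None)
E
```

```text
yellow 2355 0.06730135639657535 {'c': (448.4, 343.0), 'size': (67.5, 118.9), 'ang': 3.73}
yellow 2509 {'c': (447.1, 342.3), 'size': (70.1, 120.4), 'ang': 3.73}
blue 2382 0.06745660341846649 {'c': (455.5, 149.0), 'size': (107.4, 131.9), 'ang': 10.28}
blue 2600 {'c': (455.4, 149.5), 'size': (107.4, 133.2), 'ang': 10.28}
orange 2495 0.06754976191098491 {'c': (301.4, 196.3), 'size': (119.9, 67.0), 'ang': 37.19}
orange 2584 {'c': (301.5, 196.4), 'size': (120.0, 72.4), 'ang': 36.89}
bench z -0.0006986243812145759
rail 0.0190670452468931 {'c': (625.5, 259.4), 'size': (43.3, 388.4), 'ang': 11.18}
200 None
210 [[0.584, 0.434, 0.02], [0.57, 0.434, 0.018]]
220 [[0.589, 0.415, 0.018], [0.574, 0.415, 0.015]]
230 [[0.594, 0.395, 0.019], [0.577, 0.394, 0.02]]
240 [[0.623, 0.376, 0.018], [0.582, 0.374, 0.016]]
250 [[0.601, 0.355, 0.017], [0.585, 0.355, 0.013]]
260 [[0.604, 0.335, 0.02], [0.59, 0.335, 0.014]]
270 [[0.609, 0.315, 0.02], [0.594, 0.315, 0.015]]
280 [[0.612, 0.295, 0.02], [0.597, 0.295, 0.014]]
290 [[0.617, 0.276, 0.018], [0.602, 0.275, 0.012]]
300 [[0.62, 0.256, 0.021], [0.605, 0.255, 0
[... 223 characters left out ...]
0.156, 0.02], [0.626, 0.156, 0.015]]
360 [[0.665, 0.136, 0.018], [0.63, 0.136, 0.012]]
370 [[0.649, 0.116, 0.018], [0.634, 0.116, 0.014]]
380 [[0.653, 0.097, 0.019], [0.638, 0.096, 0.015]]
390 [[0.659, 0.076, 0.016], [0.642, 0.076, 0.017]]
400 None
410 None
stop 0.019111064905830973 {'c': (573.6, 30.6), 'size': (71.1, 42.6), 'ang': 10.68}
140 [[0.604, 0.058, 0.022], [0.605, 0.043, 0.02]]
145 [[0.596, 0.056, 0.014], [0.596, 0.015, 0.017]]
150 [[0.586, 0.054, 0.014], [0.587, 0.014, 0.014]]
155 [[0.575, 0.052, 0.014], [0.575, 0.035, 0.018]]
160 [[0.565, 0.05, 0.013], [0.564, 0.034, 0.02]]
165 [[0.555, 0.047, 0.015], [0.554, 0.032, 0.02]]
170 [[0.544, 0.046, 0.021], [0.544, 0.03, 0.02]]
175 None
```

View pics/crop.png

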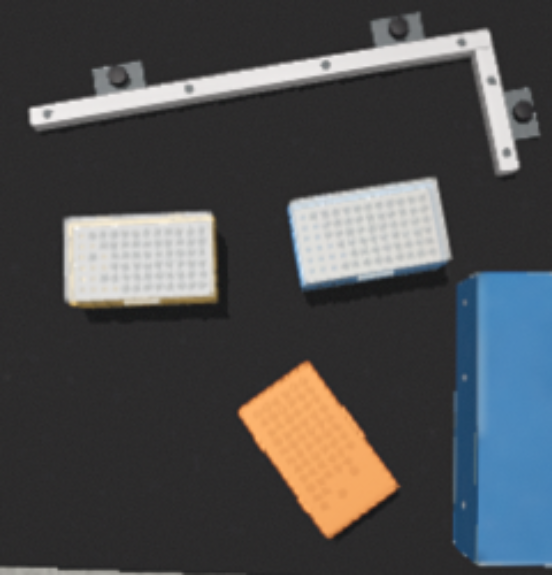

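The crop confirms it: a yellow base with a clear lid at crop pixel (140,260). The plain orange box is at (318,450) and the blue one at (368,232).

```bash
cat >> h.py <<'E'
from scipy.optimize import least_squares
def topbox(W,z,seed,zr=(.060,.076)):
    # connected component of the lid-top pixels; rectangle
    m=((z>0)&(W[...,2]>zr[0])&(W[...,2]<zr[1])).astype(np.uint8)
    m=cv2.morphologyEx(m,cv2.MORPH_OPEN,np.ones((3,3),np.uint8))
    n,l=cv2.connectedComponents(m);k=l[seed[1],seed[0]]
    p=W[l==k];return lineup(cv2.minAreaRect((p[:,:2]*1000).astype(np.float32))),len(p),k
E
python3 - <<'E'
from h import *
c=camera('top');W=world(c);z=c['range_z']
# image edges: bright metal vs black bench -> back-project to z=.02 using W
print('yellow',topbox(W,z,(251,210)));print('blue',topbox(W,z,(350,200)))
g=c['frame'].astype(int).mean(2)
f=210/np.tan(np.radians(c['vfov']/2));K=np.array([[f,0,c['cx']],[0,f,c['cy']],[0,0,1.]])
def onplane(u,h):
    n=cv2.undistortPoints(np.array(u,float).reshape(-1,1,2),K,np.array(c['dist'])).reshape(-1,2)
    d=np.c_[n,np.ones(len(n))]@c['R'];o=-c['R'].T@c['t'];return o+d*((h-o[2])/d[:,2])[:,None]
# lower (near) bottom edge of rail at bench height: brightness drop
E=[]
for u in range(215,385,3):
    col=g[110:165,u];i=np.where(col>90)[0]
    if len(i): 
        j=i[-1];a,b=col[j],col[j+1];E.append((u,110+j+0.5))
P=onplane(E,0.0);
s=np.polyfit(P[:,1],P[:,0],1);r=P[:,0]-np.polyval(s,P[:,1]);k=abs(r)<.003;s=np.polyfit(P[k,1],P[k,0],1);print('rail face bench: yaw',-np.degrees(np.arctan(s[0])),'x at y=0',s[1],'res',r[k].std(),k.sum())
E=[]
for v in range(137,170,2):
    row=g[v,380:425];i=np.where(row>90)[0]
    E.append((380+i[0]-0.5,v))
P=onplane(E,0.0);t=np.polyfit(P[:,0],P[:,1],1);print('stop face: yaw',np.degrees(np.arctan(t[0])),P[0],P[-1],t)
yc=(t[0]*s[1]+t[1])/(1-t[0]*s[0]);print('corner',s[0]*yc+s[1],yc)
for d in tip_of('top','fence'): print('net corner',onplane([d['centre']],0.0))
E
```

```text
yellow ({'c': (357.5, 373.1), 'size': (1171.5, 2144.1), 'ang': 2.46}, 223519, np.int32(0))
blue ({'c': (474.3, 158.5), 'size': (67.2, 119.4), 'ang': 10.68}, 2341, np.int32(13))
rail face bench: yaw 11.325665194272766 x at y=0 0.6574248353647338 res 0.0006252786554093976 57
stop face: yaw 11.2165265315047 [0.61650942 0.06009825 0.        ] [0.55036635 0.04661938 0.        ] [ 0.1983051  -0.06309922]
corner 0.6444660218940957 0.06470167757281273
net corner [[0.64569981 0.06100643 0.        ]]
```

```bash
cat >> h.py <<'E'
def plan(tx,ty,tz,yaw,open_,step=40,ang=7.5,n=None,start=None):
    s=readout.sense();p=np.array(s['position'])*1000;y0=s['orientation'][2]
    if start: p=np.array(start[:3])*1.;y0=start[3]
    T=np.array([tx,ty,tz])*1000.;dy=(yaw-y0+180)%360-180
    k=max(int(np.ceil(np.linalg.norm(T-p)/step)),int(np.ceil(abs(dy)/ang)),1)
    if n:k=max(k,n)
    k=-(-k//5)*5
    rows=[];y=y0
    for i in range(k):
        d=(T-p)/(k-i);a=np.radians(y)
        L=np.round([d[0]*np.cos(a)+d[1]*np.sin(a),d[0]*np.sin(a)-d[1]*np.cos(a),-d[2]],1)
        r=np.round(-np.radians((yaw-y+180)%360-180)/(k-i),3)
        rows.append("%g %g %g 0 0 %g %g"%(*L,r,open_))
        p=p+np.array([L[0]*np.cos(a)+L[1]*np.sin(a),L[0]*np.sin(a)-L[1]*np.cos(a),-L[2]]);y-=np.degrees(r)
    for i in range(0,k,5):print('; '.join(rows[i:i+5]))
    print('end',p.round(1),round(y,2))
    return p,y
E
python3 - <<'E'
from h import *
c=camera('top');W=world(c);print('blue cart box h',np.median(W[250:330,410:530,2]),'yz',W[280,400],W[280,545])
plan(.448,.343,.16,3.7,1)
E
```

```text
blue cart box h 0.09914600891929584 yz [0.33152735 0.07476125 0.09895523] [ 0.33592967 -0.18077237  0.09910901]
-26.6 -21.6 2.9 0 0 -0.051 1; -25.4 -22.9 2.9 0 0 -0.051 1; -24.2 -24.2 2.9 0 0 -0.051 1; -23 -25.4 2.8 0 0 -0.051 1; -21.6 -26.5 2.9 0 0 -0.051 1
-20.2 -27.6 2.8 0 0 -0.051 1; -18.8 -28.6 2.9 0 0 -0.051 1; -17.3 -29.5 2.8 0 0 -0.051 1; -15.8 -30.4 2.9 0 0 -0.051 1; -14.2 -31.1 2.8 0 0 -0.051 1
-12.6 -31.8 2.9 0 0 -0.051 1; -11 -32.4 2.8 0 0 -0.051 1; -9.3 -32.9 2.9 0 0 -0.051 1; -7.6 -33.4 2.8 0 0 -0.051 1; -5.9 -33.7 2.9 0 0 -0.051 1
-4.2 -34 2.8 0 0 -0.051 1; -2.5 -34.1 2.9 0 0 -0.051 1; -0.7 -34.2 2.8 0 0 -0.051 1; 1 -34.2 2.9 0 0 -0.051 1; 2.7 -34.1 2.8 0 0 -0.051 1
4.5 -34 2.9 0 0 -0.051 1; 6.2 -33.7 2.8 0 0 -0.051 1; 7.9 -33.3 2.9 0 0 -0.052 1; 9.7 -32.9 2.8 0 0 -0.051 1; 11.3 -32.3 2.9 0 0 -0.052 1
end [448. 343. 160.] 3.72
```

>>> {"fn": "apply_moves", "kwargs": {
  "targets": "-26.6 -21.6 0 0 0 -0.051 1; -25.4 -22.9 0 0 0 -0.051 1; -24.2 -24.2 0 0 0 -0.051 1; -23 -25.4 0 0 0 -0.051 1; -21.6 -26.5 0 0 0 -0.051 1"
}}

```text
time_s: 1.2
position: [0.2302, -0.3047, 0.2314]
orientation: [-180.0, -0.0, -54.7]
ft_force: [1.3, 0.8, 0.2]
grip_width: 0.0854
```

>>> {"fn": "apply_moves", "kwargs": {
  "targets": "-20.2 -27.6 0 0 0 -0.051 1; -18.8 -28.6 0 0 0 -0.051 1; -17.3 -29.5 0 0 0 -0.051 1; -15.8 -30.4 0 0 0 -0.051 1; -14.2 -31.1 0 0 0 -0.051 1"
}}

```text
time_s: 1.7
position: [0.2848, -0.1425, 0.2316]
orientation: [-180.0, -0.1, -40.1]
ft_force: [-0.6, -0.3, 0.5]
grip_width: 0.0855
```

>>> {"fn": "apply_moves", "kwargs": {
  "targets": "-12.6 -31.8 0 0 0 -0.051 1; -11 -32.4 0 0 0 -0.051 1; -9.3 -32.9 0 0 0 -0.051 1; -7.6 -33.4 0 0 0 -0.051 1; -5.9 -33.7 0 0 0 -0.051 1"
}}

```text
time_s: 2.2
position: [0.3395, 0.0198, 0.2316]
orientation: [-180.0, -0.1, -25.5]
ft_force: [0.9, 0.4, -0.6]
grip_width: 0.0858
```

>>> {"fn": "apply_moves", "kwargs": {
  "targets": "-4.2 -34 2.8 0 0 -0.051 1; -2.5 -34.1 2.9 0 0 -0.051 1; -0.7 -34.2 2.8 0 0 -0.051 1; 1 -34.2 2.9 0 0 -0.051 1; 2.7 -34.1 2.8 0 0 -0.051 1"
}}

```text
time_s: 2.7
position: [0.3938, 0.1821, 0.2171]
orientation: [-180.0, -0.0, -10.9]
ft_force: [0.6, 0.0, 0.9]
grip_width: 0.0857
```

>>> {"fn": "apply_moves", "kwargs": {
  "targets": "4.5 -34 10 0 0 -0.051 1; 6.2 -33.7 10 0 0 -0.051 1; 7.9 -33.3 10 0 0 -0.052 1; 9.7 -32.9 10 0 0 -0.051 1; 11.3 -32.3 10 0 0 -0.052 1"
}}

```text
time_s: 3.2
position: [0.4483, 0.3444, 0.1666]
orientation: [180.0, -0.0, 3.9]
ft_force: [-0.3, 0.6, -0.3]
grip_width: 0.0853
```

```bash
python3 - <<'E'
from h import *
s=readout.sense();c=camera('wrist');cv2.imwrite('pics/w1.png',c['frame']);s=readout.sense();print(s['position'],s['orientation'],s['joints'])
plan(.448,.343,.028,3.7,1)
E
```

```text
[0.44924021 0.34892391 0.16420915] [-1.79842191e+02  3.83297967e-03  4.11347126e+00] [ 37.76518748  23.52173374   3.89953075  70.29353849   0.13348793
 123.65181965]
-0.3 1.2 27.2 0 0 0.001 1; -0.3 1.2 27.3 0 0 0.002 1; -0.4 1.1 27.2 0 0 0.001 1; -0.3 1.2 27.3 0 0 0.002 1; -0.3 1.1 27.2 0 0 0.001 1
end [448. 343.  28.] 3.71
```

View pics/w1.png

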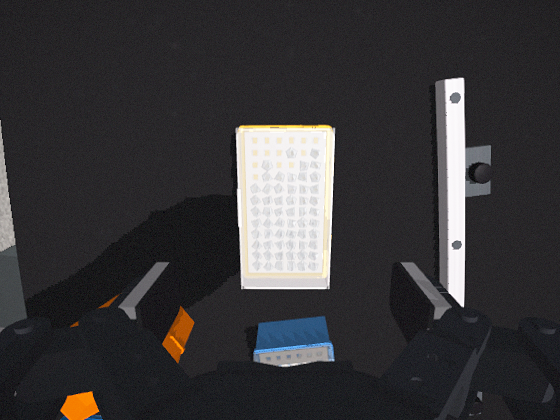

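The wrist view shows the yellow box at (285,207), between the fingers (inner edges near 165 and 395), with the rail on the right at (450,190).

```bash
python3 - <<'E'
from h import *
s=readout.sense();c=camera('wrist');print(s['position'],s['orientation'],s['qd'])
c2=dict(c);c2['R']=np.eye(3);c2['t']=np.zeros(3)
P=world(c2);T=c['T_tool_cam'];Q=P@T[:3,:3].T+T[:3,3]
from scipy.spatial.transform import Rotation as Rn
W=Q@Rn.from_euler('xyz',s['orientation'],degrees=True).as_matrix().T+np.array(s['position'])
m,p,r=rect(W,c['range_z'],(220,350,110,300),.060,.075);print(m.sum(),np.median(p[:,2]),lineup(r))
plan(.448,.343,.028,3.7,1)
E
```

```text
[0.44924021 0.34892391 0.16420915] [-1.79842191e+02  3.83297967e-03  4.11347126e+00] [-1.79990716 -3.17949285 -5.13171454  1.98479698 -1.23083806  1.64411495]
15187 0.06865112053365896 {'c': (448.3, 342.6), 'size': (67.2, 118.8), 'ang': 3.64}
-0.1 0.6 27.3 0 0 0.001 1; -0.1 0.6 27.3 0 0 0.001 1; -0.1 0.6 27.4 0 0 0.001 1; -0 0.6 27.3 0 0 0.001 1; -0.1 0.7 27.4 0 0 0 1
end [448. 343.  28.] 3.72
```

>>> {"fn": "apply_moves", "kwargs": {
  "targets": "0 0 27.5 0 0 0 1; 0 0 27.5 0 0 0 1; 0 0 27.5 0 0 0 1; 0 0 27.5 0 0 0 1; 0 0 27.5 0 0 0 1"
}}

```text
time_s: 3.8
position: [0.448, 0.3424, 0.0291]
orientation: [-180.0, -0.0, 3.7]
ft_force: [-0.0, 0.1, 0.5]
grip_width: 0.0855
```

>>> {"fn": "apply_moves", "kwargs": {
  "targets": "0 0 0 0 0 0 0.9; 0 0 0 0 0 0 0.85; 0 0 0 0 0 0 0.8; 0 0 0 0 0 0 0.75; 0 0 0 0 0 0 0.7",
  "newtons": 20
}}

```text
time_s: 4.3
position: [0.4493, 0.3438, 0.0317]
orientation: [-179.9, -0.2, 3.7]
ft_force: [-1.3, -0.3, 6.0]
grip_width: 0.0669
```

```bash
cat >> h.py <<'E'
FC=np.array([.6445,.0645]);FY=11.3
def f2w(x,y):
    a=np.radians(FY);return FC+[x*np.cos(a)-y*np.sin(a),x*np.sin(a)+y*np.cos(a)]
def w2f(x,y):
    a=np.radians(FY);d=np.array([x,y])-FC;return np.array([d[0]*np.cos(a)+d[1]*np.sin(a),-d[0]*np.sin(a)+d[1]*np.cos(a)])
E
python3 - <<'E'
from h import *
a=f2w(-.037,.30);p,y=plan(*a,.029,FY,.7,step=11,start=(448,343,29,3.72))
b=f2w(-.037,.068);plan(*b,.029,FY,.7,step=16,start=(*p,y))
E
```

```text
10.2 -0.2 -0 0 0 -0.013 0.7; 10.2 -0 -0 0 0 -0.013 0.7; 10.2 0.1 -0 0 0 -0.013 0.7; 10.2 0.2 -0 0 0 -0.013 0.7; 10.2 0.3 -0 0 0 -0.013 0.7
10.1 0.5 -0 0 0 -0.013 0.7; 10.1 0.6 -0 0 0 -0.014 0.7; 10.2 0.7 -0 0 0 -0.013 0.7; 10.1 0.9 -0 0 0 -0.014 0.7; 10.1 1 -0 0 0 -0.013 0.7
end [549.4 351.5  29. ] 11.28
0 15.5 -0 0 0 -0 0.7; 0 15.5 -0 0 0 -0 0.7; 0 15.5 -0 0 0 -0 0.7; 0 15.5 -0 0 0 -0 0.7; 0 15.5 -0 0 0 -0 0.7
0 15.5 -0 0 0 -0 0.7; 0 15.5 -0 0 0 -0 0.7; 0 15.4 -0 0 0 -0 0.7; 0 15.5 -0 0 0 -0 0.7; 0 15.4 -0 0 0 -0 0.7
0 15.5 -0 0 0 -0 0.7; 0 15.4 -0 0 0 -0 0.7; 0 15.5 -0 0 0 -0 0.7; 0 15.4 -0 0 0 -0 0.7; 0.1 15.5 -0 0 0 -0 0.7
end [594.9 123.9  29. ] 11.28
```

>>> {"fn": "apply_moves", "kwargs": {
  "targets": "10.2 -0.2 0 0 0 -0.013 0.7; 10.2 0 0 0 0 -0.013 0.7; 10.2 0.1 0 0 0 -0.013 0.7; 10.2 0.2 0 0 0 -0.013 0.7; 10.2 0.3 0 0 0 -0.013 0.7"
}}

```text
time_s: 4.8
position: [0.4984, 0.348, 0.0318]
orientation: [-179.9, 0.0, 7.5]
ft_force: [-6.0, -0.5, 9.6]
grip_width: 0.0671
```

>>> {"fn": "apply_moves", "kwargs": {
  "targets": "10.1 0.5 0 0 0 -0.013 0.7; 10.1 0.6 0 0 0 -0.014 0.7; 10.2 0.7 0 0 0 -0.013 0.7; 10.1 0.9 0 0 0 -0.014 0.7; 10.1 1 0 0 0 -0.013 0.7"
}}

```text
time_s: 5.3
position: [0.5491, 0.3523, 0.0318]
orientation: [-179.9, 0.0, 11.4]
ft_force: [-4.7, -0.2, 9.0]
grip_width: 0.0667
```

```bash
python3 - <<'E'
from h import *
for n in('top','side'):
    c=camera(n);cv2.imwrite(f'pics/{n}2.png',c['frame'])
s=readout.sense();print(s['position'],s['orientation'],s['ft_force'],w2f(*s['position'][:2]))
a=cv2.imread('pics/top2.png')[90:270,190:430];b=cv2.imread('pics/side2.png')[120:300,160:400]
cv2.imwrite('pics/c2.png',cv2.resize(np.hstack([a,b]),None,fx=1.66,fy=1.66))
E
```

```text
[0.55118228 0.35235015 0.03173713] [-179.9116905    -0.19668556   11.30141405] [ 0.1745889  -0.53104405  5.85507021] [-0.03510559  0.30055532]
```

View pics/c2.png

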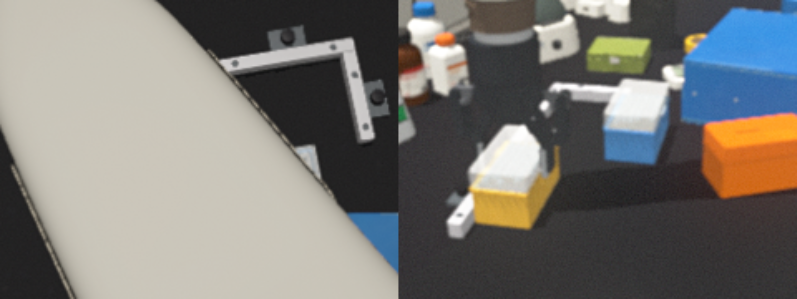

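The side view (crop) shows the yellow box at (515,185), gripped and standing on the bench just before the rail. The blue box is untouched at (637,125). The arm hides the boxes in the top view. Next I slide it along the rail.

>>> {"fn": "apply_moves", "kwargs": {
  "targets": "0 15.5 0 0 0 0 0.7; 0 15.5 0 0 0 0 0.7; 0 15.5 0 0 0 0 0.7; 0 15.5 0 0 0 0 0.7; 0 15.5 0 0 0 0 0.7"
}}

```text
time_s: 5.9
position: [0.5659, 0.2769, 0.0317]
orientation: [-179.8, -0.2, 11.3]
ft_force: [-0.6, 4.1, 5.9]
grip_width: 0.0672
```

>>> {"fn": "apply_moves", "kwargs": {
  "targets": "0 15.5 0 0 0 0 0.7; 0 15.5 0 0 0 0 0.7; 0 15.5 0 0 0 0 0.7; 0 15.5 0 0 0 0 0.7; 0 15.5 0 0 0 0 0.7"
}}

```text
time_s: 6.4
position: [0.5812, 0.2008, 0.0317]
orientation: [-179.8, -0.2, 11.3]
ft_force: [0.1, 2.9, 6.2]
grip_width: 0.067
```

```bash
python3 - <<'E'
from h import *
c=camera('side');cv2.imwrite('pics/side3.png',cv2.resize(c['frame'][120:300,160:400],None,fx=3,fy=3))
s=readout.sense();print(s['position'],s['orientation'],s['ft_force'],w2f(*s['position'][:2]))
E
```

```text
[0.58168402 0.19803936 0.03174921] [-179.95386421   -0.22724233   11.1945198 ] [-0.10671227 -0.73930233  4.72846901] [-0.03543174  0.1432592 ]
```

View pics/side3.png

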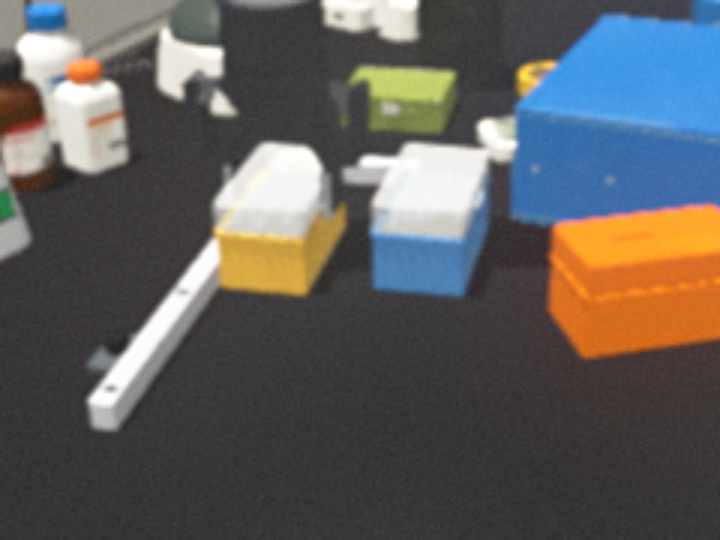

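The yellow box at (275,220) slides along the rail, clear of the blue box at (430,220). I continue towards the stop.

>>> {"fn": "apply_moves", "kwargs": {
  "targets": "0 15 0 0 0 0 0.7; 0 15 0 0 0 0 0.7; 0 15 0 0 0 0 0.7; 0 15 0 0 0 0 0.7; 0 15 0 0 0 0 0.7"
}}

```text
time_s: 6.95
position: [0.5959, 0.1271, 0.0318]
orientation: [-179.8, -0.2, 11.3]
ft_force: [-0.4, 3.5, 6.7]
grip_width: 0.0667
```

>>> {"fn": "apply_moves", "kwargs": {
  "targets": "1 0 0 0 0 0 0.7; 1 0 0 0 0 0 0.7; 1 0 0 0 0 0 0.7; 0 0 0 0 0 0 0.7; 0 0 0 0 0 0 0.7"
}}

```text
time_s: 7.45
position: [0.5977, 0.1253, 0.0317]
orientation: [179.9, -0.1, 11.2]
ft_force: [-3.7, -3.6, 9.1]
grip_width: 0.0668
```

>>> {"fn": "apply_moves", "kwargs": {
  "targets": "0.7 0 0 0 0 0 0.7; 0.7 0 0 0 0 0 0.7; 0.6 0 0 0 0 0 0.7; 0 0 0 0 0 0 0.7; 0 0 0 0 0 0 0.7"
}}

```text
time_s: 7.95
position: [0.5978, 0.1254, 0.0318]
orientation: [179.9, 0.1, 11.2]
ft_force: [-8.0, -3.9, 14.1]
grip_width: 0.067
```

>>> {"fn": "apply_moves", "kwargs": {
  "targets": "0 2 0 0 0 0 0.7; 0 2 0 0 0 0 0.7; 0 2 0 0 0 0 0.7; 0 2 0 0 0 0 0.7; 0 0 0 0 0 0 0.7"
}}

```text
time_s: 8.45
position: [0.5983, 0.1224, 0.0318]
orientation: [-179.6, 0.1, 11.4]
ft_force: [-10.9, 7.5, 14.0]
grip_width: 0.0668
```

>>> {"fn": "apply_moves", "kwargs": {
  "targets": "-1 0 0 0 0 0 0.7; -1 0 0 0 0 0 0.7; 0 1.5 0 0 0 0 0.7; 0 1.5 0 0 0 0 0.7; 0 0 0 0 0 0 0.7"
}}

```text
time_s: 8.95
position: [0.599, 0.1181, 0.0317]
orientation: [-179.7, -0.1, 11.4]
ft_force: [-5.9, 5.4, 9.8]
grip_width: 0.0667
```

```bash
python3 - <<'E'
from h import *
c=camera('side');cv2.imwrite('pics/side4.png',cv2.resize(c['frame'][130:250,200:360],None,fx=5,fy=5))
s=readout.sense();print(s['position'],s['orientation'],s['ft_force'],s['ft_torque'],w2f(*s['position'][:2]))
E
```

```text
[0.59902238 0.11813347 0.03171238] [-1.79750121e+02 -6.23883428e-02  1.13972129e+01] [-5.92116017  5.9666098   8.88144642] [ 0.97286699  0.97233657 -0.03134557] [-0.03408675  0.06150493]
```

View pics/side4.png

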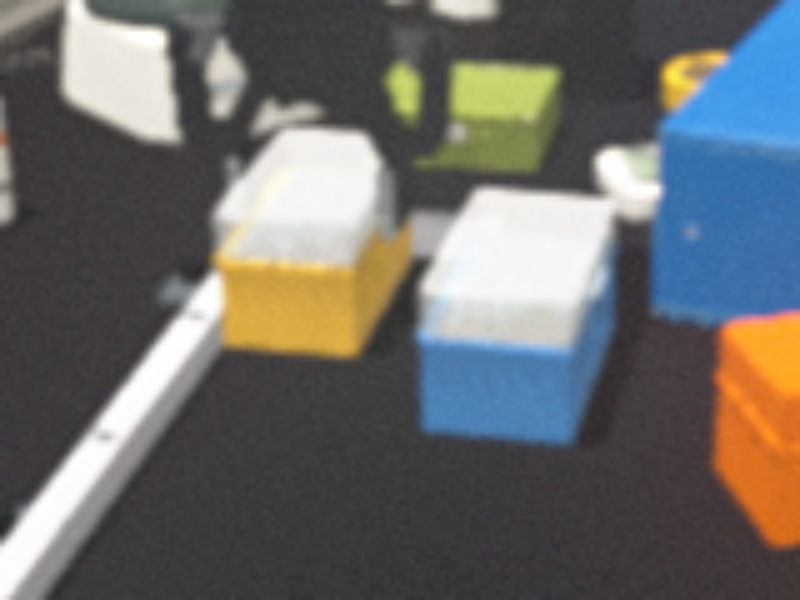

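Yellow, at (300,240), is against the rail and near the stop. I keep pressing it along.

>>> {"fn": "apply_moves", "kwargs": {
  "targets": "0 1 0 0 0 0 0.7; 0 1 0 0 0 0 0.7; 0 1 0 0 0 0 0.7; 0 0 0 0 0 0 0.7; 0 0 0 0 0 0 0.7"
}}

```text
time_s: 9.5
position: [0.5993, 0.117, 0.0318]
orientation: [-179.6, -0.1, 11.4]
ft_force: [-6.4, 10.2, 10.2]
grip_width: 0.0666
```

>>> {"fn": "apply_moves", "kwargs": {
  "targets": "0 1 0 0 0 0 0.7; 0 1 0 0 0 0 0.7; 0 1 0 0 0 0 0.7; 0 0 0 0 0 0 0.7; 0 0 0 0 0 0 0.7"
}}

```text
time_s: 10.0
position: [0.5994, 0.1167, 0.0322]
orientation: [-179.3, -0.1, 11.5]
ft_force: [-7.8, 16.4, 12.4]
grip_width: 0.067
```

>>> {"fn": "apply_moves", "kwargs": {
  "targets": "0 -2 0 0 0 0 0.7; 1 0 0 0 0 0 0.7; 1 0 0 0 0 0 0.7; 0 0 0 0 0 0 0.7; 0 0 0 0 0 0 0.7"
}}

```text
time_s: 10.5
position: [0.5994, 0.117, 0.0318]
orientation: [-179.5, 0.1, 11.5]
ft_force: [-11.7, 11.3, 13.6]
grip_width: 0.067
```

>>> {"fn": "apply_moves", "kwargs": {
  "targets": "0 0 0 0 0 0 0.8; 0 0 0 0 0 0 0.85; 0 0 0 0 0 0 0.9; 0 0 0 0 0 0 1; 0 0 0 0 0 0 1"
}}

```text
time_s: 11.0
position: [0.6025, 0.1118, 0.0295]
orientation: [180.0, -0.0, 11.3]
ft_force: [-0.6, -0.3, 0.1]
grip_width: 0.0855
```

>>> {"fn": "apply_moves", "kwargs": {
  "targets": "-1 0 20 0 0 0 1; 0 0 -10 0 0 0 1; 0 0 -10 0 0 0 1; 0 0 -10 0 0 0 1; 0 0 -10 0 0 0 1"
}}

```text
time_s: 11.5
position: [0.6024, 0.1122, 0.052]
orientation: [180.0, -0.2, 11.3]
ft_force: [-0.0, 0.4, 0.1]
grip_width: 0.0852
```

My first row there had the wrong sign: it moved 20 mm down before rising. The force reads about zero now. I'll go up and check for any effect.

>>> {"fn": "apply_moves", "kwargs": {
  "targets": "0 0 -25 0 0 0 1; 0 0 -25 0 0 0 1; 0 0 -25 0 0 0 1; 0 0 -25 0 0 0 1; 0 0 -25 0 0 0 1"
}}

```text
time_s: 12.0
position: [0.6015, 0.1121, 0.1775]
orientation: [180.0, -0.1, 11.3]
ft_force: [-0.1, -0.1, 0.3]
grip_width: 0.0855
```

>>> {"fn": "apply_moves", "kwargs": {
  "targets": "-20 30 -5 0 0 0 1; -20 30 -5 0 0 0 1; -20 30 0 0 0 0 1; 0 0 0 0 0 0 1; 0 0 0 0 0 0 1"
}}

```text
time_s: 12.5
position: [0.5604, 0.0114, 0.1863]
orientation: [180.0, -0.1, 11.2]
ft_force: [-0.4, -0.1, -0.2]
grip_width: 0.0854
```

```bash
python3 - <<'E'
from h import *
from scipy.spatial.transform import Rotation as Rn
s=readout.sense();c=camera('wrist');print(s['position'],s['orientation'],np.abs(s['qd']).max())
cv2.imwrite('pics/w5.png',c['frame'])
c2=dict(c);c2['R']=np.eye(3);c2['t']=np.zeros(3)
P=world(c2);T=c['T_tool_cam'];Q=P@T[:3,:3].T+T[:3,3]
W=Q@Rn.from_euler('xyz',s['orientation'],degrees=True).as_matrix().T+np.array(s['position'])
np.save('W5.npy',W)
c=camera('side');cv2.imwrite('pics/side5.png',cv2.resize(c['frame'][130:250,200:360],None,fx=5,fy=5))
E
```

```text
[0.56036838 0.01143321 0.18628102] [ 1.79999512e+02 -1.48972583e-01  1.11905773e+01] 1.6366356567422276
```

View pics/w5.png

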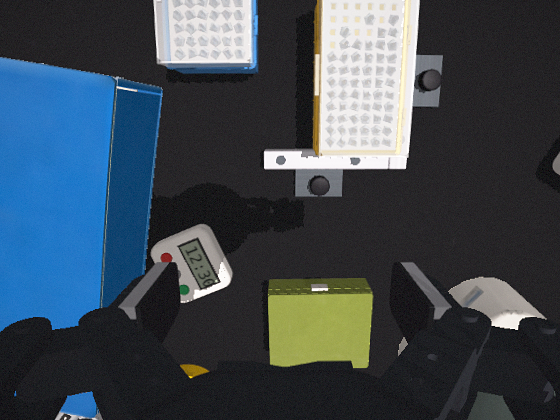

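View pics/side5.png

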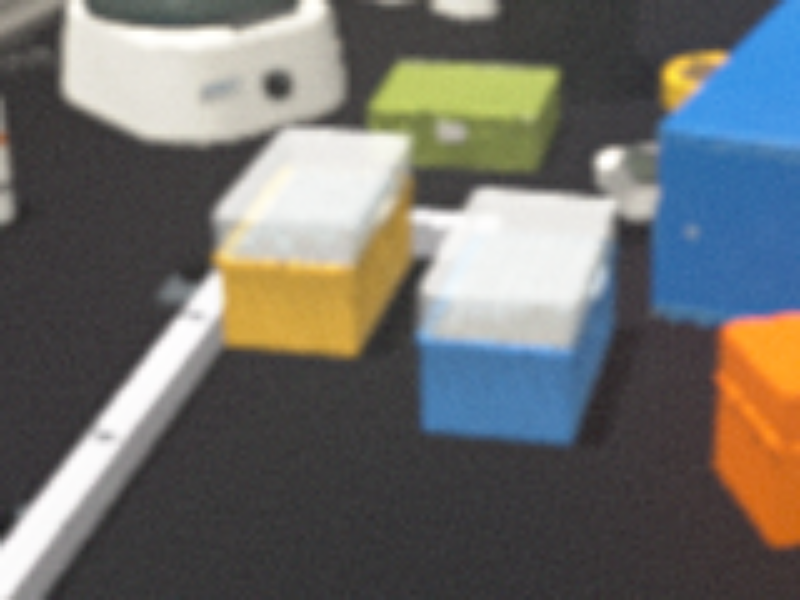

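The wrist view shows the yellow lid from (315,0) to (410,155), with the stop below at (335,160) and the rail on its right at (413,60). It is cut off at the top, so I recentre for a proper measurement.

>>> {"fn": "apply_moves", "kwargs": {
  "targets": "8 -20 -10 0 0 0 1; 8 -20 -10 0 0 0 1; 8 -20 -5 0 0 0 1; 0 0 0 0 0 0 1; 0 0 0 0 0 0 1"
}}

```text
time_s: 13.1
position: [0.5719, 0.0768, 0.2094]
orientation: [180.0, 0.0, 11.4]
ft_force: [-0.2, -0.3, -0.4]
grip_width: 0.0853
```

>>> {"fn": "apply_moves", "kwargs": {
  "targets": "0 0 0 0 0 0 1; 0 0 0 0 0 0 1; 0 0 0 0 0 0 1; 0 0 0 0 0 0 1; 0 0 0 0 0 0 1"
}}

```text
time_s: 13.6
position: [0.5718, 0.0751, 0.2096]
orientation: [-180.0, 0.0, 11.3]
ft_force: [0.3, -0.6, 0.8]
grip_width: 0.0851
```

```bash
cat >> h.py <<'E'
def wrist():
    from scipy.spatial.transform import Rotation as Rn
    s=readout.sense();c=camera('wrist')
    c2=dict(c);c2['R']=np.eye(3);c2['t']=np.zeros(3)
    P=world(c2);T=c['T_tool_cam'];Q=P@T[:3,:3].T+T[:3,3]
    W=Q@Rn.from_euler('xyz',s['orientation'],degrees=True).as_matrix().T+np.array(s['position'])
    return c,W,s
E
python3 - <<'E'
from h import *
c,W,s=wrist();cv2.imwrite('pics/w6.png',c['frame']);np.save('W6.npy',W);np.save('z6.npy',c['range_z'])
E
```

```text
(no output)
```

View pics/w6.png

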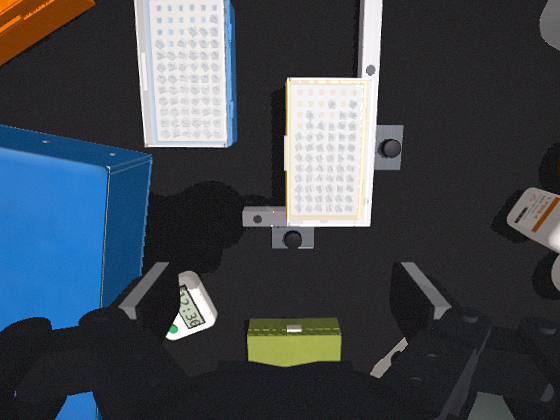

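```bash
python3 - <<'E'
from h import *
W=np.load('W6.npy');z=np.load('z6.npy')
m,p,r=rect(W,z,(270,390,60,240),.060,.078);print(np.median(p[:,2]),lineup(r), 'fence',w2f(*(np.array(r[0])/1000)))
q=p;A=np.c_[q[:,:2],np.ones(len(q))];print('tilt plane',np.degrees(np.linalg.lstsq(A,q[:,2],rcond=None)[0][:2]))
a=np.radians(FY);X=(W[...,0]-FC[0])*np.cos(a)+(W[...,1]-FC[1])*np.sin(a);Y=-(W[...,0]-FC[0])*np.sin(a)+(W[...,1]-FC[1])*np.cos(a);Z=W[...,2]
mt=(z>0)&(Z>.0165)&(Z<.025)
print('rail rows')
for v in range(5,75,8):
    i=np.where(mt[v,340:400])[0]+340
    if len(i):print(v,[(k,round(X[v,k]*1e3,1),round(Y[v,k]*1e3,1)) for k in i[[0,-1]]])
print('stop cols')
for u in (246,254,262,270,278,284):
    i=np.where(mt[195:240,u])[0]+195
    if len(i):print(u,[(k,round(X[k,u]*1e3,1),round(Y[k,u]*1e3,1)) for k in i[[0,-1]]])
ml=(z>0)&(Z>.06)&(Z<.078)
print('lid edges by row')
for v in range(85,225,15):
    i=np.where(ml[v,270:390])[0]+270;print(v,[(k,round(X[v,k]*1e3,1),round(Y[v,k]*1e3,1)) for k in i[[0,-1]]])
for u in (295,320,345,362):
    i=np.where(ml[60:245,u])[0]+60;print(u,[(k,round(X[k,u]*1e3,1),round(Y[k,u]*1e3,1)) for k in i[[0,-1]]])
E
```

```text
0.06868158705185731 {'c': (599.3, 116.0), 'size': (67.0, 118.4), 'ang': 11.35} fence [-0.03420622  0.05938685]
tilt plane [0.07621527 0.10294344]
rail rows
5 [(np.int64(363), np.float64(-1.4), np.float64(184.2)), (np.int64(381), np.float64(13.7), np.float64(183.7))]
13 [(np.int64(363), np.float64(-1.3), np.float64(177.5)), (np.int64(381), np.float64(13.9), np.float64(177.3))]
21 [(np.int64(362), np.float64(-1.9), np.float64(171.0)), (np.int64(381), np.float64(14.5), np.float64(171.0))]
29 [(np.int64(362), np.float64(-1.6), np.float64(164.5)), (np.int64(380), np.float64(13.7), np.float64(164.2))]
37 [(np.int64(362), np.float64(-1.0), np.float64(158.2)), (np.int64(380), np.float64(14.3), np.float64(157.9))]
45 [(np.int64(362), np.float64(-1.2), np.float64(151.1)), (np.int64(379), np.float64(13.4), np.float64(150.9))]
53 [(np.int64(362), np.float64(-0.9), np.float64(144.4)), (np.int64(379), np.float64(14.0), np.float64(144.5))]
61 [(np.int64(361), np.float64(-1.2), np.float64(137.9)), (np.int64(378), np.float64(13.3), np.float64(137.6))]
69 [(np.int64(361), np.float64(-1.4), np.float64(
[... 1637 characters left out ...]
oat64(-2.0), np.float64(30.9))]
205 [(np.int64(287), np.float64(-67.6), np.float64(17.9)), (np.int64(366), np.float64(-2.1), np.float64(18.2))]
220 [(np.int64(287), np.float64(-67.6), np.float64(5.3)), (np.int64(365), np.float64(-2.2), np.float64(5.2))]
295 [(np.int64(78), np.float64(-61.5), np.float64(118.2)), (np.int64(225), np.float64(-60.9), np.float64(0.5))]
320 [(np.int64(78), np.float64(-42.4), np.float64(118.2)), (np.int64(225), np.float64(-39.9), np.float64(1.0))]
345 [(np.int64(78), np.float64(-23.2), np.float64(118.3)), (np.int64(225), np.float64(-18.6), np.float64(0.5))]
362 [(np.int64(78), np.float64(-10.3), np.float64(118.3)), (np.int64(225), np.float64(-4.0), np.float64(0.2))]
```

```bash
python3 - <<'E'
from h import *
c=camera('side');a=cv2.imread('pics/side0.png').astype(int);d=np.abs(c['frame'].astype(int)-a).max(2)
print('side diff on blue',np.median(d[172:225,290:322]),np.percentile(d[180:222,292:320],95),'orange',np.median(d[195:235,350:410]))
W=world(c);z=c['range_z']
s=readout.sense();print(s['time_s'],s['ft_force'],s['position'],np.abs(s['qd']).max())
finish_job()
E
```

```text
side diff on blue 5.0 168.0 orange 6.0
13.7 [-0.4903205   0.02833323 -0.42220925] [0.57184601 0.07531718 0.2096304 ] 0.17967883337099286
the job is handed in; nothing more can be done
```

The yellow box is in the inner corner of the fence, released, and I handed the job in at 13.7 s. I gripped it lightly across its width, above rail height. I slid it to the rail and along behind the blue box, then pressed it against both the rail and the stop. After letting go I lifted the gripper clear.

- **Position:** with the corner measured from the top camera, the wrist camera put the box centre at x = −34.2, y = +59.4 mm (ideal −33, +59). Measured against the fence edges in that same wrist picture, it is about −32.5, +57.8. The two readings differ by up to 1.7 mm, about the camera calibration error.
- **Contact:** the tool stalled with rising force against the rail (about 8–11 N) and against the stop (about 16 N). The contact lines themselves could not be seen under the lid.
- **Squareness:** the box's yaw is 11.35° and the rail's is 11.3°. The lid is level to about 0.1° and at the same height as at the start.
- **Other boxes:** against the first side picture, the orange box and most of the blue box's area are unchanged. A small part of the blue area did differ (95th percentile 168). I put that down to the yellow box now standing behind it and did not check further. The views during the slide show the blue box standing still.
- **My slip:** just after release I sent one row 20 mm down instead of up. The force read about zero at the end of that call (the peak was not recorded), and the later pictures show no effect.

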